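# True up the side guide of a board cradle with a checking square

### The arm

A 6-joint arm with a two-finger parallel gripper is mounted at the origin on the work surface. World frame = base frame: x ahead of the robot, y to its left, z up, the work surface at z = 0. Lengths are in m, angles in rad, forces in N, time in s.
With the tool pointing down it reaches from about 0.25 to 0.725 m from the base axis. Payload 9.7 kg.
Tool frame: the origin (TCP) lies midway between the tips of the shut fingers; the grasp point (between the pads) lies 19 mm behind it; x points along the fingers, y is the direction in which the jaws open and shut, and the axes are right-handed (so a half turn about x gives the same grasp; the last joint's range is limited). The gripper opens to 85 mm and grips with 20 to 120 N. Pads are 22 mm wide; open, the fingers measure 114 mm over their backs; the gripper's body (76 mm by 85 mm) begins 54 mm behind the grasp point. The pads swing forward as they close: fully open they stand 13 mm farther back than shut.
Start: joints at [1.28, 0.087, 0.176, 1.66, 0, 1.571], TCP at [0.158, 0.527, 0.231] pointing down, gripper open.
Joint ranges: [-3.13, 3.13], [-0.85, 1.81], [-1.15, 1.24], [-2.2, 2.28], [-1.44, 1.52], [-3.14, 3.14]. Speed limits (rad/s): [2.22, 2.22, 2.57, 3.14, 3.14, 3.14].

### API

Orientations are given as a unit quaternion [w, x, y, z].
In Python, from station import * gives the robot as it stands. Calls block until the motion is done:
- goto(position, orientation): joint-space move of the TCP to a pose.
- move_l(position, max_speed=0.15, attitude=None, f_stop=None): straight line of the TCP; attitude=None keeps the orientation; max_speed is the mean speed in m/s. With f_stop (N) it stops when the force on the tool has changed by that much, and returns True; else False.
- move_j(angles): joint-space move.
- grip(opening): finger opening in m; the grip force is fixed at half the most; returns when the fingers have stopped.
- hold(seconds).
- inverse_kinematics(position, orientation): joint angles nearest the present ones, or None.
- get_state(): the state.
- get_image(name): name is "scene" or "side" or "wrist"; returns a dict with "frame" (400x640x3 uint8, blue, green, red), "fov_y" (degrees; the focal length in pixels is half the picture's height over the tangent of half this angle, whatever the lens; pixels are square), "cx", "cy" (the principal point, pixels), "pose" (4x4, takes a point from camera to world coordinates). Camera axes: x right, y down, z forward; pixel columns grow to the right and rows downward; lengths in m; the calibration is good to about 2 mm. A picture is of the moment at which its call begins. There is no depth.
A pose or a line that the arm cannot do raises Unreachable and nothing moves.
- hand_in(): hands the job in, once; it reports no verdict.
The state is a dict: "time": time; "joints": joint angles; "qvel": joint speeds; "joint_efforts": joint torques, N m; "ee_pos": TCP position; "eef_rot": TCP orientation; "force": force on the tool from outside, world axes, zero at the start; "wrist_torque": the same for the moment, N m; "finger_gap": finger opening in m.
Only numpy, scipy, OpenCV 4.12 (cv2) and the standard library are available. Lean on these libraries where they do the work, as an engineer would, in place of code of your own. Each camera call takes 0.05 s, during which the arm holds its last target.

### The job

The swivelling side guide of the sloping board cradle has drifted. Take the steel L-shaped square by its upright grip, lay it flat on the sloping deck, and with it still held press its outer edges firmly against the ledge and the side guide together, right into the corner, so that the guide is pushed out square to the ledge and no gap shows; keep it pressed there for about a second. Then lay the square flat back on the middle of its rubber mat, let go, and leave the guide square and the other things on the bench where they are.

Things in the scene. Friction and masses are not known exactly. Their poses are not given: they have to be found in the camera images.
- square_grip (a point): centre of the L-shaped steel square's upright grip, 29 mm above its underside: a dark block on leg A, 44 mm along x, 14 mm wide along y, rising 34 mm above the leg to 46 mm above the underside. Pinch it across its width (y). x runs along leg A, y along leg B, z up as it lies flat. The outer corner's underside is at (-50, -15, -29) mm in this frame
- square_corner (a point): the outer corner of the square, at its underside; axes as square_grip. Both legs start here. Its outer edges: the side of leg A facing -y and the side of leg B facing -x
- square: the steel square, about 0.35 kg: a flat L, 12 mm thick, legs 26 mm wide; leg A 110 mm long along x, leg B 125 mm long along y. Origin at its underside, in the middle of the 110 x 125 mm outline; outer corner at (-55, -62.5, 0) mm. Starts lying flat on its mat
- cradle_corner (a point): corner on the deck's surface where the faces of ledge and guide meet, and the guide's pivot axis. x up the slope (level heading about 55 to 92 deg left of straight ahead); y along the ledge, about towards the robot; z out of the deck, 30 deg off vertical. Pressed home, the square's outer corner is here, its leg A along -y on the ledge, leg B along +x on the guide
- deck: the sloping deck, 200 x 230 mm, fixed, axes as cradle_corner; origin at the middle of its surface, 75 mm above the bench. It reaches from -20 to 180 mm in x and -200 to 30 mm in y of cradle_corner; its foot is 25 mm, its head 125 mm above the bench
- ledge: fixed aluminium ledge at the deck's foot, 10 mm tall above the deck, 12 mm thick; its working face is the plane x = 0 of cradle_corner, from y = -190 to -4 mm. Its pose has the deck's origin and axes
- guide (a joint): angle of the side guide, rad: 0 = square to the ledge; positive = its far end leans in over the deck, towards -y of cradle_corner (it starts at 0.12 to 0.35). No stop at square: it can go to -0.08. Stiff friction pivot (0.15 N m): stays where it is left
- guide_bar: the guide's aluminium bar, 131 mm long, 14 mm thick (17 with a strip on its back), 12 mm tall above the deck; origin at the pivot (cradle_corner), x along the bar; its working face is its plane y = 0, from x = 4 to 135 mm
- pad: the thin black rubber mat of the square, 170 x 180 mm, 4 mm thick, fixed; origin under its centre
- cup_a: one of two small open white plastic cups, 54 mm across, 70 mm tall; bystander; origin under its centre
- cup_b: the other white plastic cup, 54 mm across, 70 mm tall; bystander; origin under its centre
- angle: small folded sheet-steel angle, 60 x 45 x 43 mm, standing on its flange; bystander; origin under its flange's centre
- bottle: closed white bottle, 44 mm across, 130 mm tall; bystander; origin under its centre
- spool: dark metal spool, 52 mm across, 35 mm tall; bystander; origin under its centre
- driver: screwdriver with black handle, lying down, about 200 mm long along its x; bystander
- sink: finned aluminium heat sink, 50 x 50 x 30 mm; bystander; origin under its centre
Things that resemble listed ones, but are neither listed nor needed, are in the scene too. Leave any green or purple look-alike of the pad alone. Of the things shaped like the square, the steel one is meant.

How it is judged:
On the way:
1. the held square lies flat on the deck in the corner, pressed against ledge and guide at once, without gap (contact force between square and ledge above 0.8 N and contact force between square and guide_bar above 0.8 N and contact force between the fingers and square above 1 N and distance between square_corner and cradle_corner below 0.005 m and angle between the z axis of square and the z axis of deck, either way round below 0.05 rad and angle between the x axis of square and the y axis of deck, either way round below 0.025 rad and value of joint guide between -0.025 and 0.025 rad), for 0.3 s.
At the end, for the whole second after the job is handed in: the guide stands square to the ledge within 0.025 rad; the square lies flat (within 0.05 rad) and at rest on its mat, its outline's middle within 45 mm of the mat's middle, released (value of joint guide between -0.025 and 0.025 rad and horizontal distance between square and pad below 0.045 m and angle between square's own z axis and vertical below 0.05 rad and height (world z) of square_grip between 0.029 and 0.037 m and linear speed of square below 0.02 m/s and contact force between the fingers and square below 0.1 N); the robot touches nothing.
It fails at once if a bystander is shifted by more than 30 mm (distance of any of cup_a, cup_b, angle, bottle, spool, driver, sink from where it was at the start of the episode above 0.03 m).
It fails at once if a cup, the bottle or the spool is tipped over (angle between any of cup_a, cup_b, bottle, spool's own z axis and vertical above 0.5 rad).
It also fails if it takes over 72 s, if anything falls off the work surface, if the arm or the gripper's body presses on something with over 40 N, if the wrist force passes 120 N, or if a joint passes its speed limit or range.

## Working session

There is one attempt and no reset: what is moved stays moved. The work goes in short steps, each a Python script; the robot and the scene stay as the last script left them, time stands still between calls to the robot, and variables do not carry over. Pictures are saved under pics/ and viewed, and the job is handed in when it is done.

```bash
ls; mkdir -p pics; python3 - <<'E'
from station import *
import cv2,numpy as np
s=get_state();print(s)
for n in["scene","side","wrist"]:
    d=get_image(n);cv2.imwrite(f"pics/{n}0.png",d["frame"]);print(n,d["fov_y"],d["cx"],d["cy"],np.round(d["pose"],3).tolist())
E
```

```text
pics
{'time': 0.0, 'joints': array([1.28002726e+00, 8.74450126e-02, 1.75137892e-01, 1.65982651e+00,
       2.34346873e-05, 1.57077972e+00]), 'qvel': array([ 0.00153595,  0.00094242,  0.00114309, -0.00070318,  0.00112002,
       -0.0011326 ]), 'joint_efforts': array([-2.07736848e-03, -5.20388103e+01,  4.64807260e+01,  1.60063215e-02,
       -1.00041616e-04, -9.69421983e-07]), 'ee_pos': array([0.15760367, 0.5266846 , 0.23059329]), 'eef_rot': array([ 0.69957099,  0.10196817,  0.69972439, -0.10290141]), 'force': array([-0.43851276, -0.10034854,  0.41932836]), 'wrist_torque': array([0.05014796, 0.04593608, 0.00018268]), 'finger_gap': 0.08541872899310499}
scene 46.4851559243777 327.788298972153 190.0967901734498 [[-0.884, 0.382, -0.27, 0.873], [0.468, 0.71, -0.527, 0.786], [-0.009, -0.592, -0.806, 1.209], [0.0, 0.0, 0.0, 1.0]]
side 48.07792095064644 319.89957260406504 199.86361283561303 [[0.787, -0.365, 0.498, -0.197], [-0.617, -0.479, 0.625, -0.782], [0.011, -0.799, -0.602, 0.891], [0.0, 0.0, 0.0, 1.0]]
wrist 68.2902232715236 318.28607768300355 202.31575070720086 [[0.288, 0.924, 0.252, 0.093], [0.958, -0.277, -0.077, 0.546], [-0.002, 0.263, -0.965, 0.374], [0.0, 0.0, 0.0, 1.0]]
```

View pics/scene0.png

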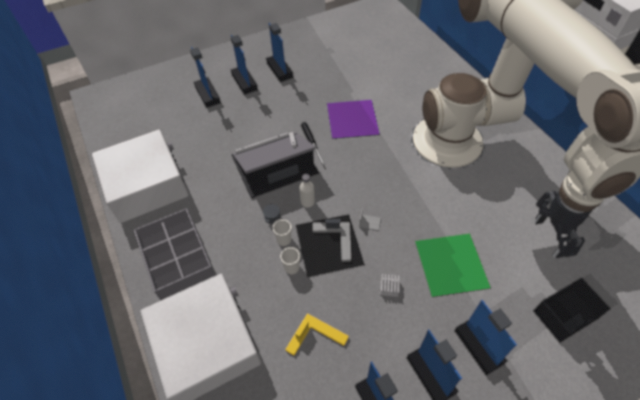

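View pics/side0.png

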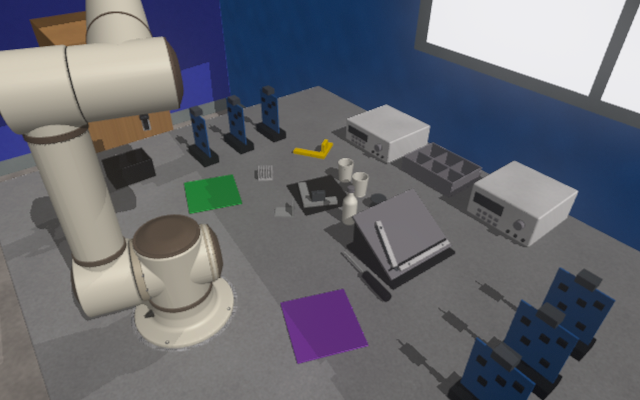

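View pics/wrist0.png

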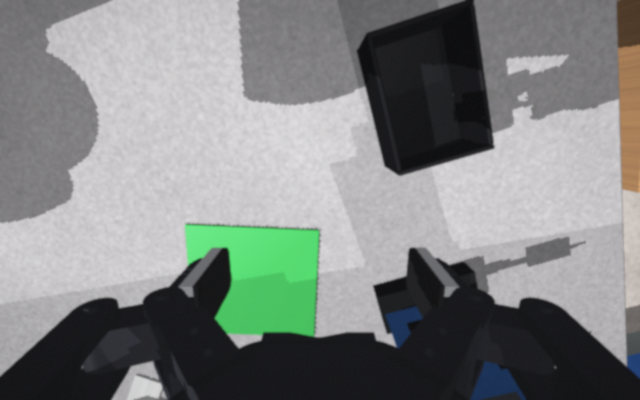

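Candidates for the square: the steel L on the black mat (scene ≈(335,240)) and the yellow L on bare bench (≈(315,333)). The steel one on the black mat fits. The mat is the black one; the green (455,265) and purple (353,118) ones are look-alikes. I'll confirm in enlarged crops.

```bash
cat > h.py <<'E'
import numpy as np,cv2
def ray(d,u,v):
    f=d["frame"].shape[0]/2/np.tan(np.radians(d["fov_y"])/2)
    r=np.array([(u-d["cx"])/f,(v-d["cy"])/f,1.]);P=np.array(d["pose"])
    return P[:3,3],P[:3,:3]@r
def onz(d,u,v,z):
    o,r=ray(d,u,v);return o+r*(z-o[2])/r[2]
def onplane(d,u,v,p,n):
    o,r=ray(d,u,v);return o+r*((p-o)@n)/(r@n)
def proj(d,p):
    f=d["frame"].shape[0]/2/np.tan(np.radians(d["fov_y"])/2);P=np.array(d["pose"])
    c=P[:3,:3].T@(np.asarray(p)-P[:3,3]);return np.array([f*c[0]/c[2]+d["cx"],f*c[1]/c[2]+d["cy"]])
def crop(d,x0,y0,x1,y1,k,name):
    cv2.imwrite(name,cv2.resize(d["frame"][y0:y1,x0:x1],None,fx=k,fy=k,interpolation=cv2.INTER_CUBIC))
def two(d1,p1,d2,p2):
    o1,r1=ray(d1,*p1);o2,r2=ray(d2,*p2);r1/=np.linalg.norm(r1);r2/=np.linalg.norm(r2)
    t=np.linalg.lstsq(np.c_[r1,-r2],o2-o1,rcond=None)[0];a=o1+t[0]*r1;b=o2+t[1]*r2
    return (a+b)/2,np.linalg.norm(a-b)
E
python3 - <<'E'
from station import *
from h import *
s=get_image("scene");d=get_image("side")
crop(s,220,110,380,280,3.5,"pics/s1.png"); crop(d,270,130,470,300,4,"pics/d1.png")
for n,u,v in[("mat",330,245),("cradle",278,160),("cupa",283,230),("cupb",290,260),("bottle",307,195),("angle",372,222),("driver",310,140),("sink",390,285)]: print(n,onz(s,u,v,0).round(3))
E
```

```text
mat [0.556 0.177 0.   ]
cradle [ 0.557 -0.196  0.   ]
cupa [0.658 0.064 0.   ]
cupb [0.682 0.166 0.   ]
bottle [ 0.535 -0.018  0.   ]
angle [ 0.405  0.167 -0.   ]
driver [ 0.421 -0.226  0.   ]
sink [0.468 0.37  0.   ]
```

View pics/s1.png

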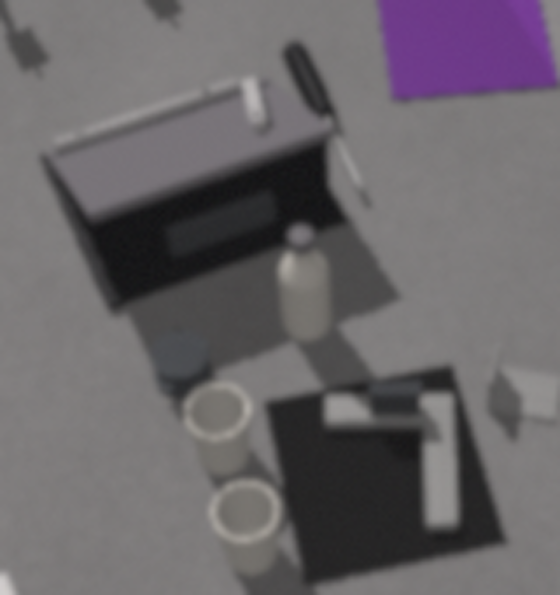

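View pics/d1.png

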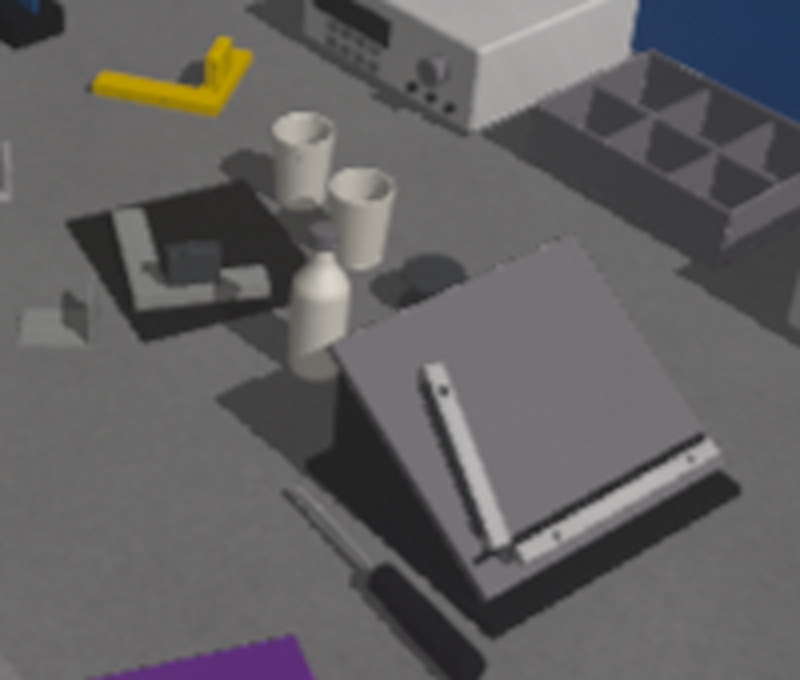

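Confirmed: steel L with dark upright grip on the black mat (crop (390,450)); yellow one is a decoy. Cradle guide is leaning in over the deck; the driver lies next to the cradle and the bottle behind it. Next, wrist views for precision.

```bash
cat >> h.py <<'E'
from scipy.spatial.transform import Rotation as Rn
def quat(R):
    q=Rn.from_matrix(R).as_quat();return np.array([q[3],q[0],q[1],q[2]])
def toolR(xdir,ydir):
    x=np.array(xdir,float);x/=np.linalg.norm(x);y=np.array(ydir,float);y-=x*(x@y);y/=np.linalg.norm(y)
    return np.c_[x,y,np.cross(x,y)]
E
python3 - <<'E'
from station import *
from h import *
s=get_image("scene");st=get_state()
q=st["eef_rot"];print(Rn.from_quat([q[1],q[2],q[3],q[0]]).as_matrix().round(2))
w=get_image("wrist")
R=Rn.from_quat([q[1],q[2],q[3],q[0]]).as_matrix();print("cam in tool",(R.T@(np.array(w["pose"])[:3,3]-st["ee_pos"])).round(3))
f=lambda u,v,z:onz(s,220+u/3.5,110+v/3.5,z)
c=f(457,394,.016);a=f(325,400,.016);b=f(440,528,.016);print("corner",c,"Aend",a,"Bend",b)
for p in[(268,402),(450,367),(505,543),(305,583)]: print("mat",f(*p,.004).round(3))
for yd in([0,1,0],[0,-1,0]):
    for p in ([.55,.17,.3],[.5,-.15,.38]):
        print(yd,p,inverse_kinematics(p,quat(toolR([0,0,-1],yd))))
E
```

```text
[[-0.    0.29  0.96]
 [-0.    0.96 -0.29]
 [-1.   -0.   -0.  ]]
cam in tool [-0.143 -0.    -0.067]
corner [0.46937902 0.14660487 0.016     ] Aend [0.57257937 0.09812928 0.016     ] Bend [0.5452968  0.25241347 0.016     ]
mat [0.614 0.07  0.004]
mat [0.457 0.113 0.004]
mat [0.502 0.284 0.004]
mat [0.662 0.239 0.004]
[0, 1, 0] [0.55, 0.17, 0.3] [0.29977607 0.1912084  0.42812275 1.80771067 0.         0.29977607]
[0, 1, 0] [0.5, -0.15, 0.38] [-0.29145679  0.13641022  0.5317196   1.9661057   0.         -0.29145679]
[0, -1, 0] [0.55, 0.17, 0.3] [ 0.29977607  0.1912084   0.42812275  1.80771067  0.         -2.84181658]
[0, -1, 0] [0.5, -0.15, 0.38] [-0.29145679  0.13641022  0.5317196   1.9661057   0.          2.85013586]
```

```bash
python3 - <<'E'
from station import *
from h import *
import pickle
goto([.53,.17,.33],quat(toolR([0,0,-1],[-.38,.92,0])));hold(.3)
w=get_image("wrist");cv2.imwrite("pics/w1.png",w["frame"]);pickle.dump(w,open("w1.pkl","wb"))
goto([.47,-.17,.36],quat(toolR([0,0,-1],[0,1,0])));hold(.3)
w=get_image("wrist");cv2.imwrite("pics/w2.png",w["frame"]);pickle.dump(w,open("w2.pkl","wb"))
print(get_state()["time"])
E
```

```text
4.2583
```

View pics/w1.png

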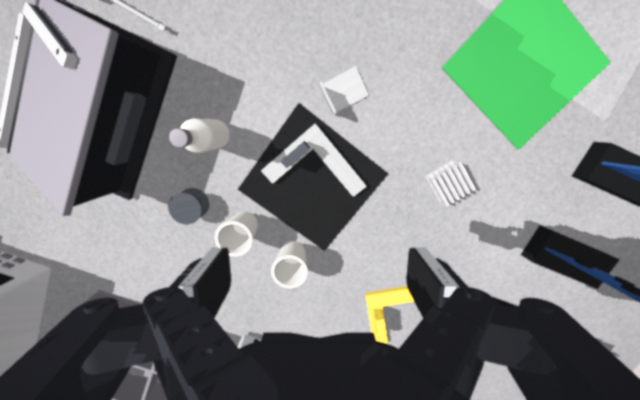

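View pics/w2.png

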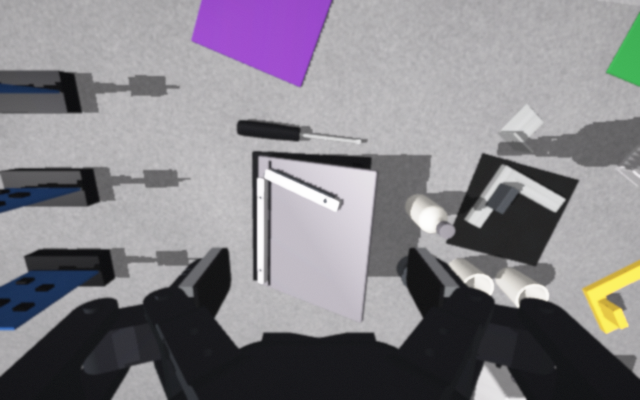

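The w1 view shows the square's corner at about (315,125), with leg A's end at (268,180) and leg B's end at (360,190). The w2 view shows the deck's outline with the ledge at (262,230) and the guide at (300,190). Next I'll fit both with masks.

```bash
python3 - <<'E'
import pickle
from h import *
w1=pickle.load(open("w1.pkl","rb"));w2=pickle.load(open("w2.pkl","rb"))
crop(w1,230,95,400,255,4,"pics/w1c.png");crop(w2,230,130,400,330,3,"pics/w2c.png")
E
```

```text
(no output)
```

View pics/w1c.png

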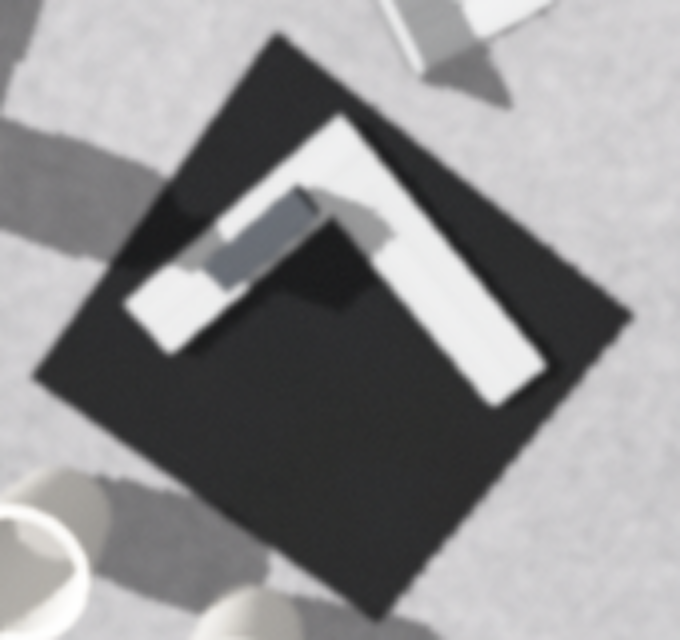

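View pics/w2c.png

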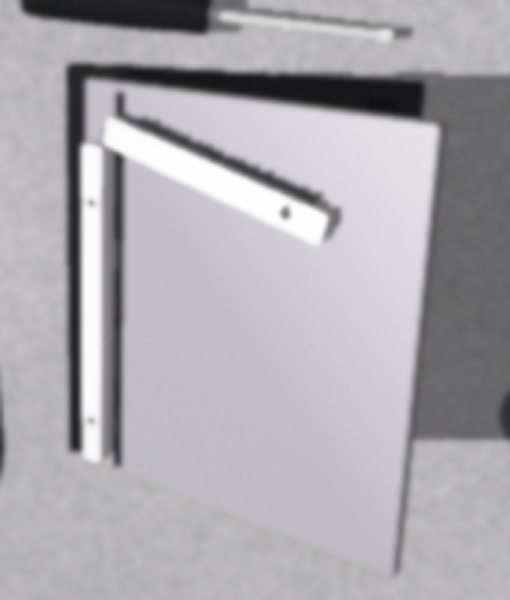

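```bash
cat > m.py <<'E'
import pickle
from h import *
w1=pickle.load(open("w1.pkl","rb"));w2=pickle.load(open("w2.pkl","rb"))
g=lambda U,V,k,x0,y0:((U+.5)/k-.5+x0,(V+.5)/k-.5+y0)
c,a,b,ai,bi=[onz(w1,*g(U,V,4,230,95),.016)[:2] for U,V in[(342,115),(123,303),(547,367),(172,355),(492,408)]]
print("legA",np.linalg.norm(a-c),"legB",np.linalg.norm(b-c),"w",np.linalg.norm(ai-a),np.linalg.norm(bi-b))
va,vb=a-c,b-c;ha=np.degrees(np.arctan2(*va[::-1]));hb=np.degrees(np.arctan2(*vb[::-1]))
print("headings",ha,hb,"corner",c)
m=[onz(w1,*g(U,V,4,230,95),.004)[:2] for U,V in[(278,33),(633,317),(380,620),(35,377)]]
print("mat",np.round(m,4).tolist(),np.mean(m,0),[np.linalg.norm(m[i]-m[i-1]) for i in range(4)])
th=np.radians(((ha*110+(hb-90)*125)/235))
X=np.array([np.cos(th),np.sin(th)]);Y=np.array([-X[1],X[0]])
# corner from centroid fit of the outline ends
C=np.mean([c,a-.110*X,b-.125*Y,ai-.110*X-.026*Y,bi-.125*Y-.026*X],0)
print("yaw",np.degrees(th),"C",C,"grip",C+.05*X+.015*Y,"outline mid",C+.055*X+.0625*Y)
k=lambda U,V,z:onz(w2,*g(U,V,3,230,130),z)
nf,nh,fh=k(85,78,.025),k(440,125,.125),k(397,575,.125)
print("deck",nf,nh,fh,np.linalg.norm(nh-nf),np.linalg.norm(fh-nh),np.degrees(np.arctan2(*(nh-nf)[1::-1])),np.degrees(np.arctan2(*(nh-fh)[1::-1])))
E
python3 m.py
```

```text
legA 0.11118334055077882 legB 0.1258324265009417 w 0.027595385351951107 0.0270610193706054
headings -27.970970551085497 62.43422218588194 corner [0.47154827 0.14121481]
mat [[0.4532, 0.1074], [0.4996, 0.2789], [0.66, 0.236], [0.6147, 0.0646]] [0.55688869 0.17172524] [np.float64(0.16713526407068766), np.float64(0.17761568056849467), np.float64(0.16609600242777497), np.float64(0.17724721047707467)]
yaw -27.75544249950707 C [0.47201653 0.14134133] grip [0.52324918 0.13133056] outline mid [0.54979458 0.17103687]
deck [ 0.45563718 -0.26681998  0.025     ] [ 0.46474424 -0.09465507  0.125     ] [ 0.69044472 -0.10431265  0.125     ] 0.19930804314566453 0.22590701407414718 86.97202965521912 177.54984267293906
```

Sizes agree: legs 111/126 mm (given 110/125), mat 167 x 177 mm (170 x 180), deck 199 x 226 mm (200 x 230). Now a closer, tilted look at the cradle corner.

```bash
cat > deck.py <<'E'
from h import *
def deck(hdeg,nf):
    h=np.radians(hdeg);u=np.array([np.cos(h),np.sin(h),0]);z=np.array([0,0,1.])
    c,s=np.cos(np.pi/6),.5
    x=c*u+s*z;n=-s*u+c*z;y=np.cross(n,x)
    return x,y,n
E
python3 - <<'E'
from station import *
from deck import *
import pickle
nf=np.array([.4556,-.2668,.025]);nh=np.array([.4647,-.0947,.125]);fh=np.array([.6904,-.1043,.125])
x,y,n=deck(87.3,0)
for p,a,b in((nf,-.02,.03),(nh,.18,.03),(fh,.18,-.2)): print((p-a*x-b*y).round(4))
C=np.mean([p-a*x-b*y for p,a,b in((nf,-.02,.03),(nh,.18,.03),(fh,.18,-.2))],0);print(C,x,y,n)
R=toolR(-n,x)
p=C+.06*x-.03*y+.14*n
print(p,inverse_kinematics(p,quat(R)))
goto(p,quat(R));hold(.3)
w=get_image("wrist");cv2.imwrite("pics/w3.png",w["frame"]);pickle.dump(w,open("w3.pkl","wb"))
# approx feasibility of the press pose
print(inverse_kinematics(C+.015*x-.05*y+.015*n,quat(R)),get_state()["time"])
E
```

```text
[ 0.4864 -0.2509  0.035 ]
[ 0.4873 -0.2518  0.035 ]
[ 0.4833 -0.2506  0.035 ]
[ 0.48566166 -0.25110895  0.035     ] [0.04079538 0.86506401 0.5       ] [-9.98889875e-01  4.71064507e-02 -3.46944695e-18] [-0.02355323 -0.49944494  0.8660254 ]
[ 0.51477863 -0.2705406   0.18624356] [-0.68240999  0.44892678  0.43928775  1.89122826  0.41419265 -0.7052449 ]
[-0.63554125  0.46994479  0.21709289  1.62806052  0.42894331 -0.65648772] 5.4667
```

View pics/w3.png

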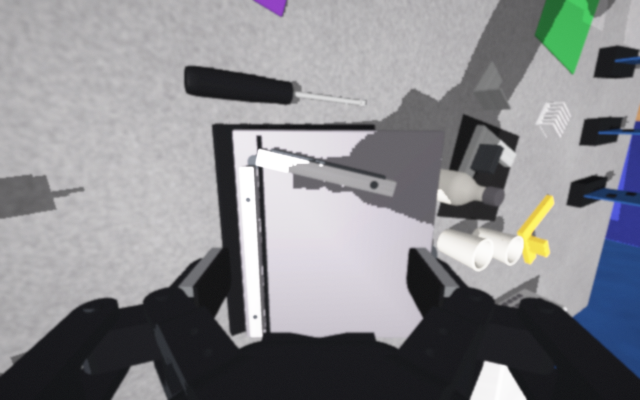

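```bash
python3 - <<'E'
import pickle
from h import *
w=pickle.load(open("w3.pkl","rb"))
crop(w,205,115,305,250,4.4,"pics/w3a.png");crop(w,200,110,460,350,2.4,"pics/w3b.png")
E
```

```text
(no output)
```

View pics/w3a.png

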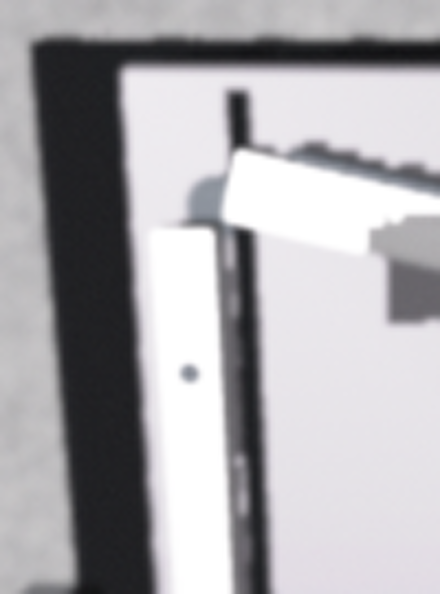

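View pics/w3b.png

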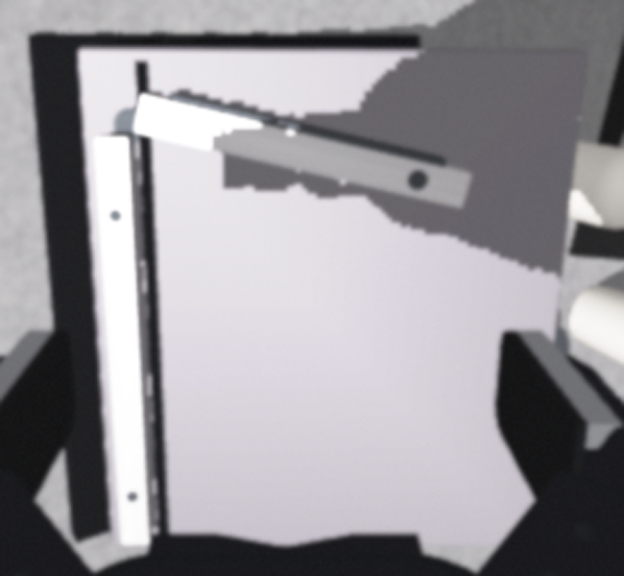

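```bash
python3 - <<'E'
import pickle
from deck import *
w=pickle.load(open("w3.pkl","rb"))
C=np.array([.48566,-.25111,.035]);x,y,n=deck(87.3,0)
A=lambda U,V:((U+.5)/4.4-.5+205,(V+.5)/4.4-.5+115)
B=lambda U,V:((U+.5)/2.4-.5+200,(V+.5)/2.4-.5+110)
def loc(px,h):
    p=onplane(w,*px,C+h*n,n)-C;return (np.array([p@x,p@y])*1000).round(1)
for nm,px,h in[("ledge in near (0,-4)",A(216,228),.01),("ledge out near(-12,-4)",A(148,228),.01),("ledge in far (0,-190)",B(151,545),.01),("ledge out far",B(118,545),.01),("ledge mid in",A(229,500),.01),
 ("deck nf(-20,30)",A(120,66),0),("deck nh(180,30)",B(588,50),0),("bar pivot end face (4,0)",A(222,220),.012),("bar face far 135",B(461,208),.012),("bar back near",A(235,149),.012),("bar back far",B(471,174),.012),("pivot disc",A(205,200),.005)]: print(nm,loc(px,h))
E
```

```text
ledge in near (0,-4) [ 1.1 -3.9]
ledge out near(-12,-4) [-13.4  -3.9]
ledge in far (0,-190) [   0.3 -192.4]
ledge out far [ -14.9 -192.5]
ledge mid in [  0.5 -65.2]
deck nf(-20,30) [-19.6  29.2]
deck nh(180,30) [179.7  28.7]
bar pivot end face (4,0) [ 2.9 -1.9]
bar face far 135 [131.4 -31.9]
bar back near [ 6.4 12.9]
bar back far [134.4 -18.2]
pivot disc [-2.   1.4]
```

Cradle corner confirmed within about 1 mm: the ledge, deck and bar points all land on their stated coordinates. The guide is at about 0.23 rad. Now the grasp.

```bash
python3 - <<'E'
from station import *
from h import *
x0=get_state()["ee_pos"]
move_l(x0+[0,0,.12],.25)
th=np.radians(-27.75);Y=[-np.sin(th),np.cos(th),0];q=quat(toolR([0,0,-1],Y))
grip(.05)
goto([.523,.131,.16],q)
move_l([.523,.131,.07],.12);hold(.2)
w=get_image("wrist");cv2.imwrite("pics/w4.png",w["frame"])
print(get_state()["time"],get_state()["force"],get_state()["ee_pos"])
E
```

```text
9.2917 [-0.18260282  0.43005201  0.00780733] [0.52333077 0.13110738 0.07062967]
```

View pics/w4.png

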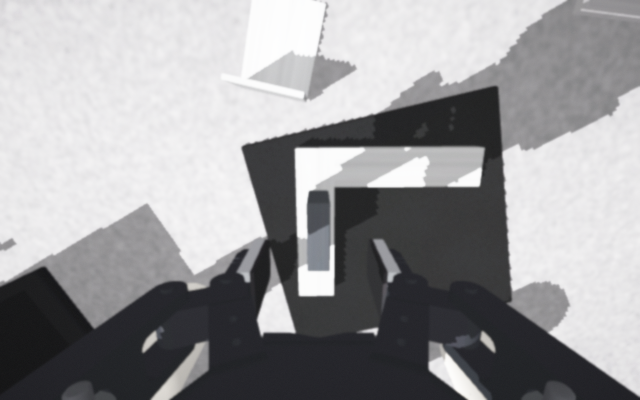

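The grip (about (318,230)) sits between the fingers and is aligned with the jaws. Descend and pinch.

```bash
python3 - <<'E'
from station import *
from h import *
hit=move_l([.523,.131,.020],.06,f_stop=6);print("hit",hit,get_state()["ee_pos"])
grip(0.0);s=get_state();print("gap",s["finger_gap"],s["force"],s["ee_pos"])
move_l(s["ee_pos"]+[0,0,.13],.15);hold(.2)
s=get_state();print(s["finger_gap"],s["force"],s["ee_pos"],s["time"])
w=get_image("wrist");cv2.imwrite("pics/w5.png",w["frame"])
E
```

```text
hit False [0.52324849 0.13105163 0.02039759]
gap 0.013344996030101938 [-0.29634259  0.3456038   4.48993865] [0.52330522 0.13109192 0.02045405]
0.012860353941129613 [ 0.67353623  0.12235188 -2.80738234] [0.52290974 0.13100353 0.14952422] 11.9083
```

View pics/w5.png

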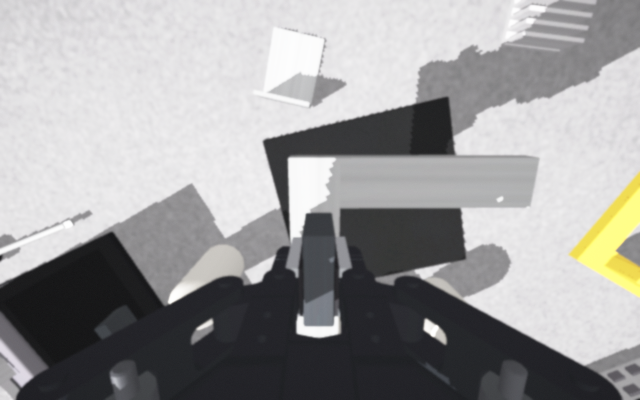

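Held, with leg B square to the jaws (edge y≈156 from (288,156) to (538,157)). I'll check where the corner sits in the tool frame.

```bash
python3 - <<'E'
from station import *
from h import *
s=get_state();w=get_image("wrist");q=s["eef_rot"];R=Rn.from_quat([q[1],q[2],q[3],q[0]]).as_matrix()
for px in[(288.5,156),(538,157),(531,208),(289,240)]:
    p=onplane(w,*px,s["ee_pos"]+R[:,0]*.004,R[:,0])-s["ee_pos"];print((R.T@p*1000).round(1))
E
```

```text
[  4.  -15.2 -50.7]
[  4.  108.7 -50.1]
[  4.  110.2 -23.7]
[  4.  -16.1  -5.9]
```

```bash
cat >> deck.py <<'E'
C=np.array([.48566,-.25111,.035]);x,y,n=deck(87.1,0);Q=quat(toolR(-n,x))
def tcp(cx,cy,h): # square corner at (cx,cy), underside h above deck
    return C+(cx+.015)*x+(cy-.050)*y+(.016+h)*n
def inv(p):
    d=np.asarray(p)-C;return (np.array([d@x-.015,d@y+.05,d@n-.016])*1000).round(2)
def frc(s): f=s["force"];return np.round([f@x,f@y,f@n],2)
E
python3 - <<'E'
from station import *
from deck import *
p=get_state()["ee_pos"];move_l(p+[0,0,.16],.25)
goto(tcp(.02,-.055,.15),Q)
move_l(tcp(.02,-.055,.03),.15);hold(.2)
s=get_state();print(inv(s["ee_pos"]),frc(s),s["time"],s["finger_gap"])
for nm in("wrist","side"):
    w=get_image(nm);cv2.imwrite(f"pics/{nm}6.png",w["frame"])
    if nm=="side":crop(w,300,150,480,300,4,"pics/side6.png")
E
```

```text
[ 19.87 -55.28  30.83] [-0.95  0.64 -2.37] 15.6583 0.013261310381128868
```

View pics/wrist6.png

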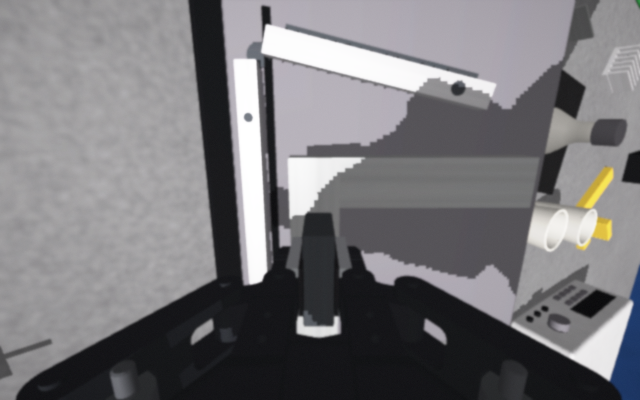

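View pics/side6.png

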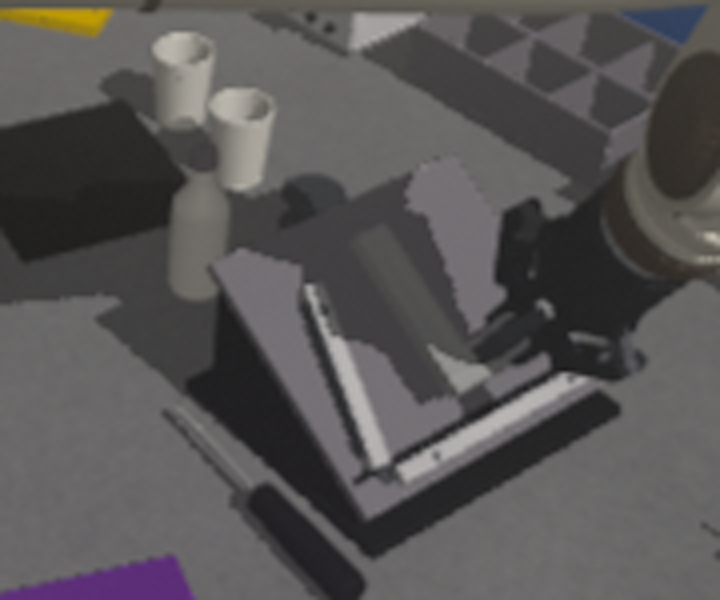

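```bash
python3 - <<'E'
from station import *
from deck import *
w=get_image("wrist");im=cv2.cvtColor(w["frame"],cv2.COLOR_BGR2GRAY).astype(float)
pts=[]
for v in range(70,275,6):
    g=np.diff(im[v,245:275]);i=np.argmin(g);pts.append((245+i+.5,v))
L=[]
for p in pts:
    d=onplane(w,*p,C+.01*n,n)-C;L.append([d@x*1000,d@y*1000])
L=np.array(L);c=np.polyfit(L[:,1],L[:,0],1)
r=L[:,0]-np.polyval(c,L[:,1]);k=abs(r)<1.5;c=np.polyfit(L[k,1],L[k,0],1);print(c,k.sum(),len(k),L[:3],L[-3:])
hit=move_l(tcp(.02,-.055,-.006),.03,f_stop=4)
s=get_state();print(hit,inv(s["ee_pos"]),frc(s),s["wrist_torque"],s["time"])
E
```

```text
[0.00085351 0.33884756] 34 35 [[  0.25760983  -9.96879229]
 [  0.08053767 -13.10183943]
 [  0.47015468 -16.26700431]] [[ 2.45763043e-01 -1.28570892e+02]
 [ 3.49925199e-02 -1.33002905e+02]
 [-1.53243935e+00 -1.37486774e+02]]
True [ 19.94 -54.98   0.66] [ 0.4  -1.17  4.53] [-0.41068656 -0.08179907 -0.00370528] 16.7167
```

The square is flat on the deck, and the ledge runs within 1 mrad of my axes. Slide to the ledge, then along it into the guide.

```bash
python3 - <<'E'
from station import *
from deck import *
h=get_state()["ee_pos"];h=(inv(h)[2])/1000
def rep(t,hit):
    s=get_state();print(t,hit,inv(s["ee_pos"]),frc(s),s["wrist_torque"].round(2),round(s["time"],2))
hit=move_l(tcp(-.005,-.055,h),.03,f_stop=6);rep("ledge",hit)
cx=inv(get_state()["ee_pos"])[0]/1000
hit=move_l(tcp(cx,-.008,h),.04,f_stop=15);rep("slide",hit)
w=get_image("wrist");cv2.imwrite("pics/w7.png",w["frame"])
E
```

```text
ledge True [  7.04 -55.06   0.84] [2.52 0.43 5.02] [0.01 0.06 0.07] 17.23
slide False [ 7.09 -7.94  0.81] [ 2.47 -3.23  4.93] [-0.05 -0.67 -0.46] 18.56
```

View pics/w7.png

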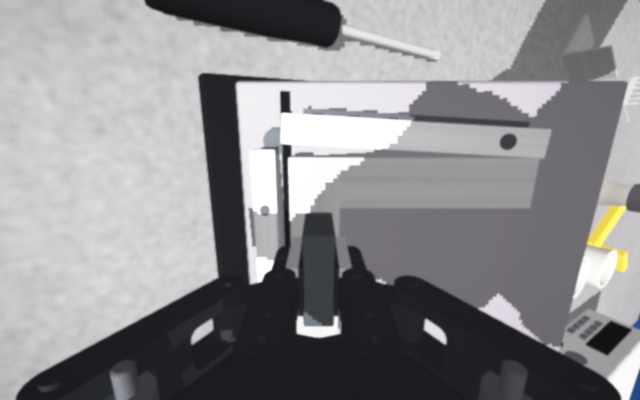

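The ledge slide stopped early at x=7 mm, probably from deck friction. Ease off a touch, then continue to the ledge with a higher threshold.

```bash
python3 - <<'E'
from station import *
from deck import *
def rep(t,hit):
    s=get_state();print(t,hit,inv(s["ee_pos"]),frc(s),s["wrist_torque"].round(2),round(s["time"],2))
h=.0005
hit=move_l(tcp(-.006,-.008,h),.02,f_stop=12);rep("ledge",hit)
hold(.3);rep("",0)
w=get_image("wrist");cv2.imwrite("pics/w8.png",w["frame"])
E
```

```text
ledge True [ 6.95 -8.03  0.88] [3.83 1.06 4.16] [ 0.21 -0.06 -0.07] 18.9
 0 [ 6.97 -8.05  0.92] [ 2.97 -1.1   3.85] [ 0.11 -0.12 -0.1 ] 19.2
```

View pics/w8.png

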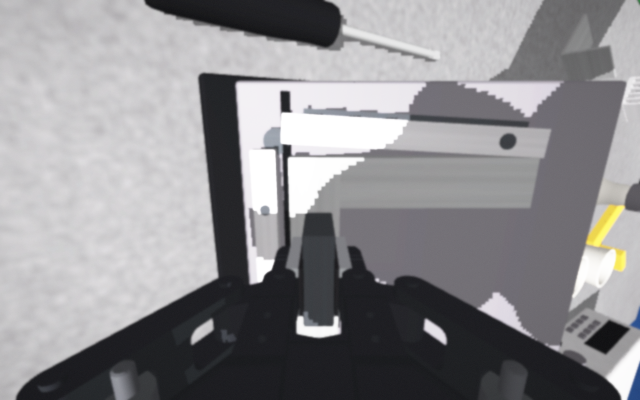

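```bash
python3 - <<'E'
from station import *
from deck import *
w=get_image("side");crop(w,340,190,460,290,6,"pics/side9.png")
w=get_image("wrist");crop(w,230,130,410,290,4.4,"pics/w9.png")
s=get_state();q=s["eef_rot"];R=Rn.from_quat([q[1],q[2],q[3],q[0]]).as_matrix()
def loc(px,h):
    d=onplane(w,*px,C+h*n,n)-C;return (np.array([d@x,d@y])*1000).round(1)
print("corner",loc((288,157),.012),"ledge",loc((277,200),.01),loc((276,160),.01),"Bend",loc((537,157),.012),s["finger_gap"])
E
```

```text
corner [ 7.1 -7.9] ledge [  0.4 -30.7] [ 0.7 -9.7] Bend [132.   -8.2] 0.013363917543745512
```

View pics/side9.png

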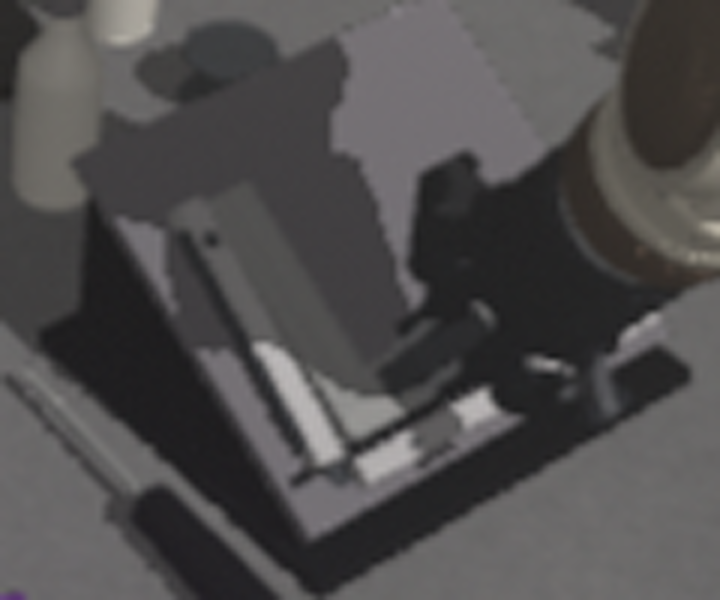

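View pics/w9.png

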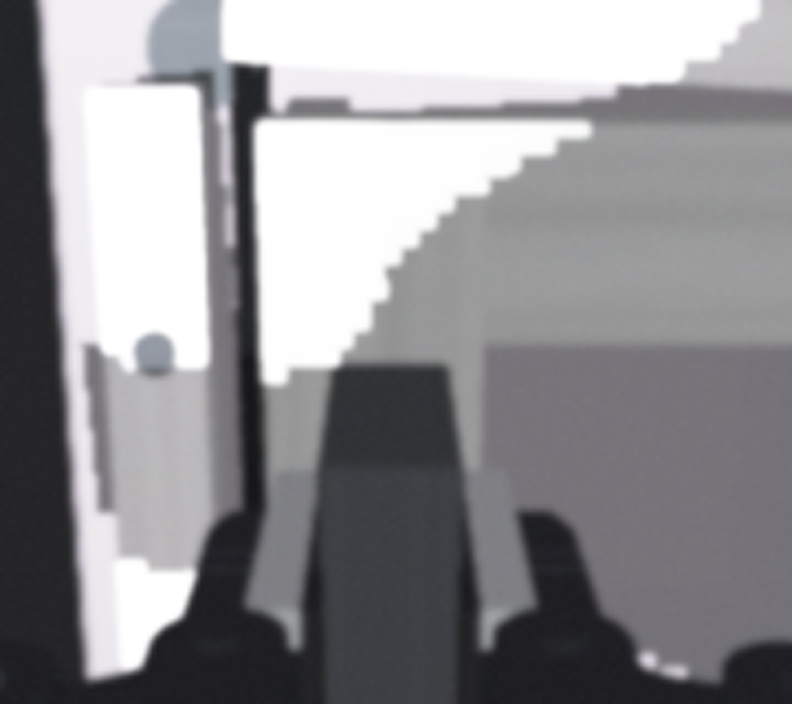

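The gap to the ledge is real (about 6.5 mm), yet motion stops hard at 7.0 mm. The finger's back would be at 6.7+14.5 ≈ 21 mm from the grip centre, and the ledge face is 22 mm away. So I suspect the finger is hitting the ledge rather than the square. Test: lift 5 mm and move towards the ledge.

```bash
python3 - <<'E'
from station import *
from deck import *
def rep(t,hit):
    s=get_state();print(t,hit,inv(s["ee_pos"]),frc(s),s["wrist_torque"].round(2),round(s["time"],2))
move_l(tcp(.008,-.012,.006),.03);rep("up",0)
hit=move_l(tcp(-.004,-.012,.006),.02,f_stop=8);rep("x",hit)
E
```

```text
up 0 [  7.61 -11.75   5.5 ] [-1.64 -0.16 -2.73] [-0.87 -0.04  0.04] 19.7
x True [ -0.34 -11.83   5.48] [ 2.58 -1.03  0.71] [ 0.24 -0.08 -0.14] 20.18
```

```bash
python3 - <<'E'
from station import *
from deck import *
def rep(t,hit):
    s=get_state();print(t,hit,inv(s["ee_pos"]),frc(s),s["wrist_torque"].round(2),round(s["time"],2))
move_l(tcp(.0012,-.012,.0055),.02);rep("off",0)
hit=move_l(tcp(.0012,-.012,-.003),.02,f_stop=5);rep("down",hit)
w=get_image("wrist");crop(w,230,130,410,290,4.4,"pics/w10.png")
E
```

```text
off 0 [  0.95 -11.88   5.25] [-2.79 -0.75 -2.25] [-0.94  0.01 -0.04] 20.43
down True [  0.96 -12.     2.82] [ 0.4  -0.11  4.74] [-0.38 -0.05 -0.02] 20.71
```

View pics/w10.png

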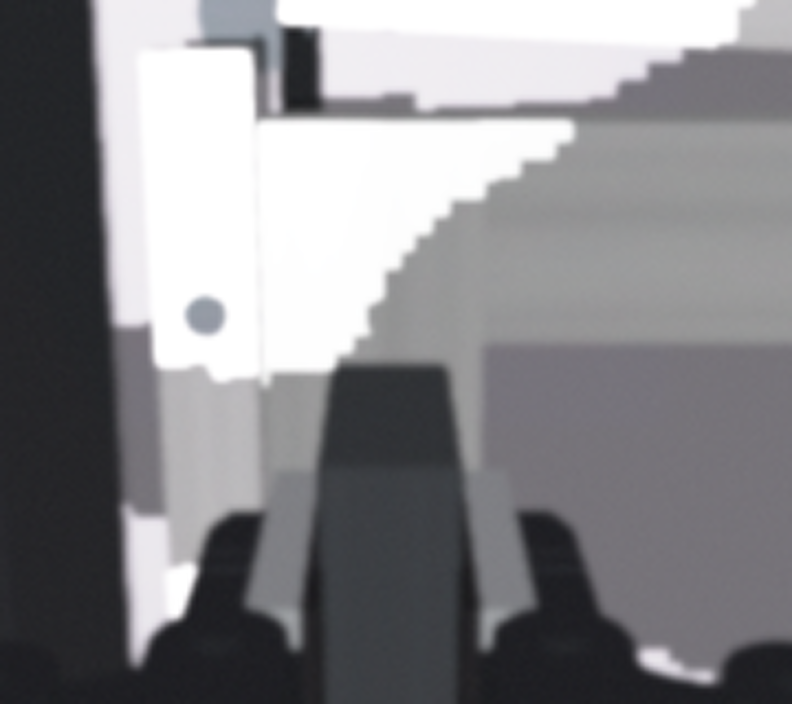

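Stopped at h=2.8 mm instead of 0.7. It's either the finger on the ledge top, or the square's edge on the dark strip (x≈4–7 mm) along the ledge. I'll locate the strip in several views.

```bash
python3 - <<'E'
from station import *
from deck import *
import pickle
w2=pickle.load(open("w2.pkl","rb"));w3=pickle.load(open("w3.pkl","rb"));w=get_image("wrist")
def loc(w,px,h=0):
    d=onplane(w,*px,C+h*n,n)-C;return (np.array([d@x,d@y])*1000).round(1)
g=lambda U,V,k,x0,y0:((U+.5)/k-.5+x0,(V+.5)/k-.5+y0)
for h in(0,.002):
  print(h,"w3 L,R",loc(w3,g(227,100,4.4,205,115),h),loc(w3,g(248,100,4.4,205,115),h),loc(w3,g(253,400,4.4,205,115),h), "w3 far R",loc(w3,g(168,530,2.4,200,110),h))
  print(" w2 L,R",loc(w2,g(117,97,3,230,130),h),loc(w2,g(125,97,3,230,130),h),"far",loc(w2,g(121,465,3,230,130),h))
  print(" now L,R",loc(w,g(283,70,4.4,230,130),h),loc(w,g(321,70,4.4,230,130),h))
s=get_state();q=s["eef_rot"];R=Rn.from_quat([q[1],q[2],q[3],q[0]]).as_matrix()
for px in[(190,560),(205,520),(240,515)]:
    for d in(0,-.01): 
        p=onplane(w,*g(*px,4.4,230,130),s["ee_pos"]+R[:,0]*d,R[:,0])-s["ee_pos"];print("finger outer",px,d,(R.T@p*1000).round(1))
for nm,(u,v) in(("strip",(0,0)),):
    pass
crop(w,200,60,380,180,4.4,"pics/w11.png")
E
```

```text
0 w3 L,R [ 2.7 22.2] [ 7.2 22.2] [  5.2 -44.7] w3 far R [   7.1 -192. ]
 w2 L,R [ 2.1 21.4] [ 7.4 22. ] far [   6.9 -195. ]
 now L,R [ 3.1 -7.3] [ 7.7 -7.3]
0.002 w3 L,R [ 3.1 22.3] [ 7.6 22.3] [  5.6 -44.1] w3 far R [   7.5 -190.4]
 w2 L,R [ 3.7 21.8] [ 9.  22.3] far [   8.5 -193.5]
 now L,R [ 3.2 -7.2] [ 7.8 -7.2]
finger outer (190, 560) 0 [  0.  -24.    2.1]
finger outer (190, 560) -0.01 [-10.  -22.3  -2.7]
finger outer (205, 520) 0 [  0.  -22.   -3.1]
finger outer (205, 520) -0.01 [-10.  -20.4  -7.6]
finger outer (240, 515) 0 [  0.  -17.8  -3.8]
finger outer (240, 515) -0.01 [-10.  -16.5  -8.2]
```

View pics/w11.png

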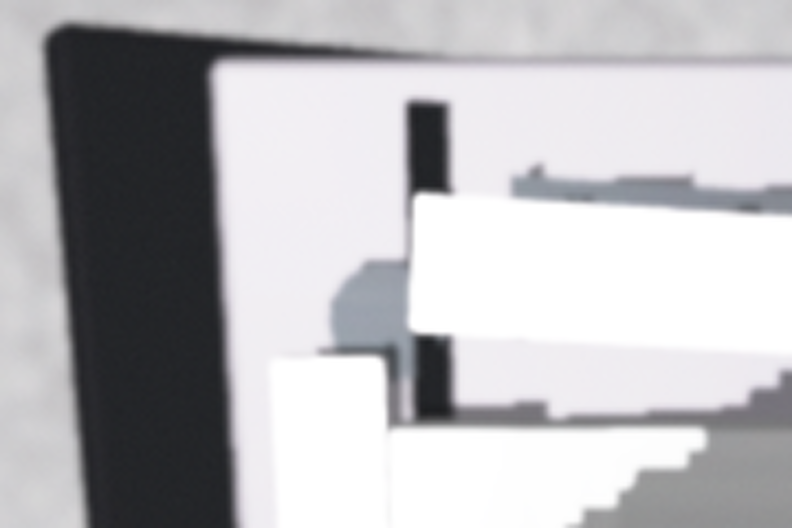

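```bash
python3 - <<'E'
from station import *
from deck import *
def rep(t,hit):
    s=get_state();print(t,hit,inv(s["ee_pos"]),frc(s),s["wrist_torque"].round(2),round(s["finger_gap"],4),round(s["time"],2))
grip(.045);hold(.2);rep("open",0)
move_l(tcp(0,-.012,.060),.12);hold(.2)
w=get_image("wrist");cv2.imwrite("pics/w12.png",w["frame"])
def loc(px,h):
    d=onplane(w,*px,C+h*n,n)-C;return (np.array([d@x,d@y])*1000).round(1)
rep("up",0)
E
```

```text
open 0 [  0.51 -11.57   1.79] [-0.2   0.75  0.33] [-0.5   0.04  0.01] 0.0448 21.42
up 0 [  0.14 -11.8   59.28] [ 0.83 -0.08  1.08] [-0.45  0.02  0.03] 0.0451 22.3
```

View pics/w12.png

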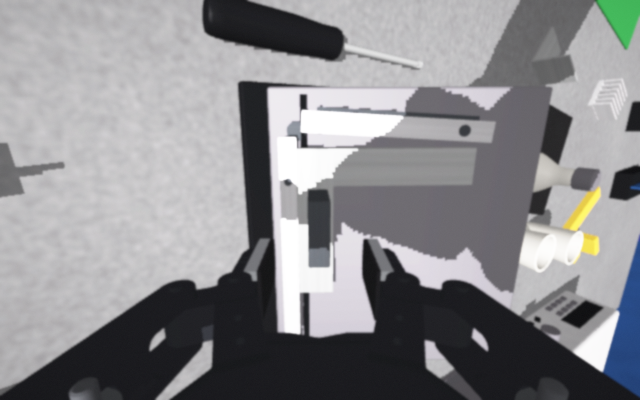

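The square now lies against the ledge (its edge at column ≈297 with no gap). Regrip 8 mm higher.

```bash
python3 - <<'E'
from station import *
from deck import *
def rep(t,hit):
    s=get_state();print(t,hit,inv(s["ee_pos"]),frc(s),s["wrist_torque"].round(2),round(s["finger_gap"],4),round(s["time"],2))
hit=move_l(tcp(0,-.012,.0085),.08,f_stop=6);rep("down",hit)
grip(0);rep("grip",0)
w=get_image("wrist");crop(w,230,90,430,290,3.5,"pics/w13.png")
def loc(px,h):
    d=onplane(w,*px,C+h*n,n)-C;return (np.array([d@x,d@y])*1000).round(1)
E
```

```text
down False [  0.05 -12.15   9.  ] [-0.31 -0.11 -0.42] [-0.48  0.04 -0.03] 0.0449 23.09
grip 0 [ -0.12 -12.22   9.24] [-0.67  0.84  5.49] [-0.57  0.13  0.1 ] 0.0128 23.48
```

View pics/w13.png

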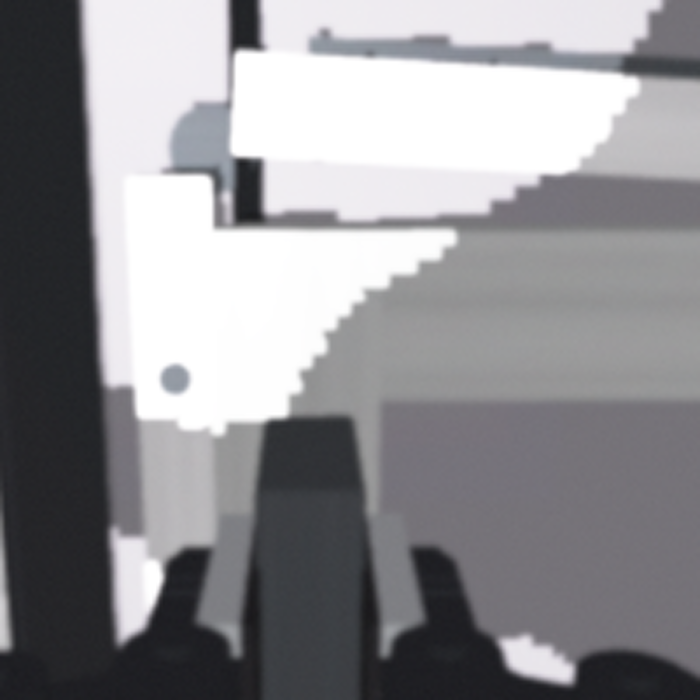

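Flush with the ledge. Now slide along the ledge into the corner, with a slight bias to the ledge.

```bash
python3 - <<'E'
from station import *
from deck import *
def rep(t,hit):
    s=get_state();print(t,hit,inv(s["ee_pos"]),frc(s),s["wrist_torque"].round(2),round(s["finger_gap"],4),round(s["time"],2))
p=inv(get_state()["ee_pos"])/1000
hit=move_l(tcp(p[0]-.0008,p[1]+.0,p[2]),.02,f_stop=8);rep("press x",hit)
p=inv(get_state()["ee_pos"])/1000
hit=move_l(tcp(p[0],.006,p[2]),.02,f_stop=12);rep("slide",hit)
hold(.2);rep("",0)
w=get_image("wrist");crop(w,230,90,430,290,3.5,"pics/w14.png");cv2.imwrite("pics/w14f.png",w["frame"])
E
```

```text
press x False [ -0.22 -12.23   9.3 ] [5.31 1.47 3.45] [0.61 0.19 0.15] 0.0127 23.77
slide True [-0.19 -0.49  9.37] [ 0.34 -3.15  2.38] [-0.39 -0.5  -0.32] 0.013 24.44
 0 [-0.17 -0.47  9.36] [ 0.72 -3.91  2.64] [-0.35 -0.64 -0.41] 0.0129 24.64
```

View pics/w14f.png

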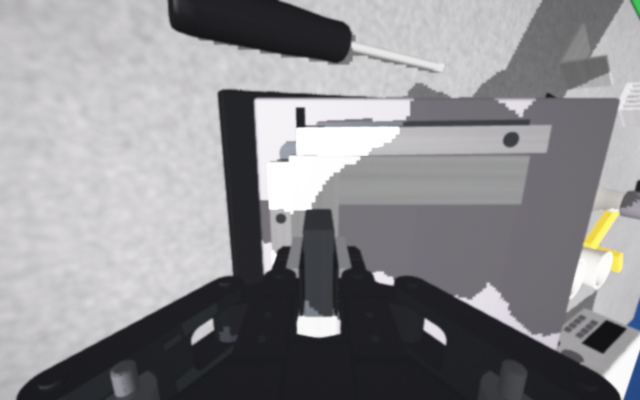

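View pics/w14.png

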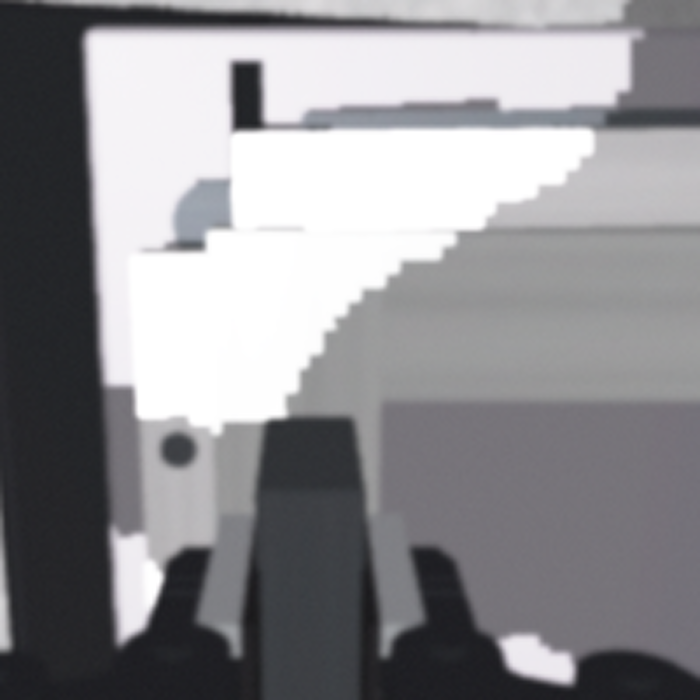

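In the corner and flush. Now press towards both faces and hold.

```bash
python3 - <<'E'
from station import *
from deck import *
def rep(t,hit):
    s=get_state();q=s["eef_rot"];R=Rn.from_quat([q[1],q[2],q[3],q[0]]).as_matrix()
    print(t,hit,inv(s["ee_pos"]),frc(s),s["wrist_torque"].round(2),"ang",round(float(R[:,2]@x),4),round(float(R[:,0]@x),4),round(float(R[:,0]@y),4),round(s["time"],2))
p=inv(get_state()["ee_pos"])/1000
hit=move_l(tcp(p[0]-.0018,p[1]+.0012,p[2]),.02,f_stop=20);rep("press",hit)
for i in range(4): hold(.4);rep("hold",0)
w=get_image("wrist");crop(w,230,90,430,290,3.5,"pics/w15.png")
im=w["frame"]
def loc(px,h):
    d=onplane(w,*px,C+h*n,n)-C;return (np.array([d@x,d@y])*1000).round(1)
g=lambda U,V:((U+.5)/3.5-.5+230,(V+.5)/3.5-.5+90)
cv2.imwrite("pics/w15f.png",im)
rep("",0)
E
```

```text
press False [-0.41 -0.37  9.45] [ 9.   -7.48  0.67] [ 1.57 -1.46 -0.89] ang 0.0012 0.01 -0.0019 24.94
hold 0 [-0.41 -0.37  9.44] [ 8.7  -8.51  0.93] [ 1.47 -1.45 -0.91] ang 0.0014 0.0098 -0.0018 25.34
hold 0 [-0.38 -0.38  9.46] [ 8.2  -7.69  1.89] [ 1.45 -1.39 -0.89] ang 0.0013 0.0099 -0.0018 25.74
hold 0 [-0.39 -0.37  9.44] [ 9.06 -8.59  0.93] [ 1.43 -1.41 -0.85] ang 0.0013 0.0098 -0.0018 26.14
hold 0 [-0.39 -0.39  9.47] [ 8.17 -9.51  1.95] [ 1.43 -1.43 -0.89] ang 0.0014 0.0098 -0.0018 26.54
 0 [-0.39 -0.37  9.44] [ 9.09 -7.13  0.84] [ 1.43 -1.42 -0.85] ang 0.0014 0.0098 -0.0018 26.59
```

View pics/w15.png

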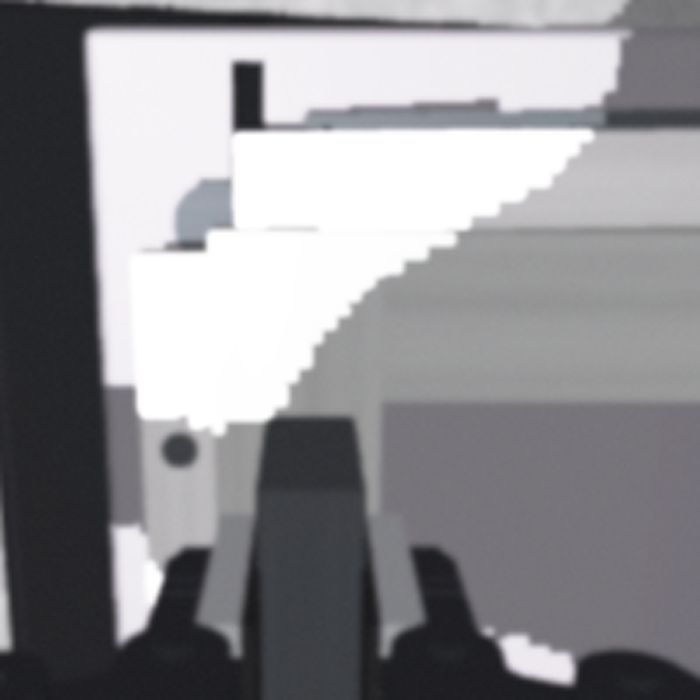

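```bash
python3 - <<'E'
import cv2
im=cv2.imread("pics/w15f.png");cv2.imwrite("pics/w15g.png",cv2.resize(im[90:220,260:560],None,fx=2.6,fy=2.6,interpolation=cv2.INTER_CUBIC))
E
```

```text
(no output)
```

View pics/w15g.png

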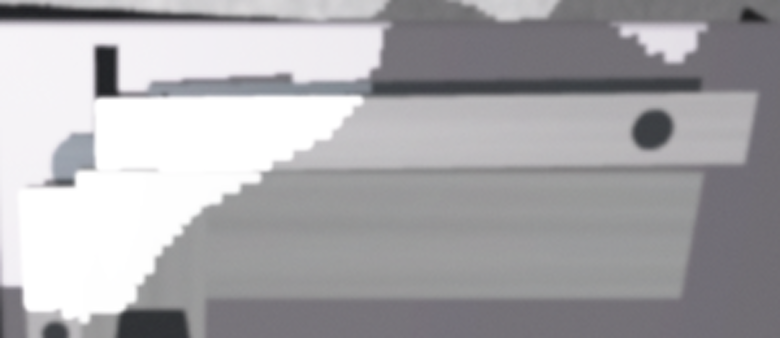

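Forces are about 9 N on the ledge side and 8 N on the guide side, held for 1.6 s. I'll fit the bar and square edges for angle, as the far end shows a thin dark line.

```bash
cat > ang.py <<'E'
from station import *
from deck import *
w=get_image("wrist");im=cv2.cvtColor(w["frame"],cv2.COLOR_BGR2GRAY).astype(float)
def L(pts,h):
    a=np.array([[ (onplane(w,*p,C+h*n,n)-C)@x*1000,(onplane(w,*p,C+h*n,n)-C)@y*1000] for p in pts])
    c=np.polyfit(a[:,0],a[:,1],1);r=a[:,1]-np.polyval(c,a[:,0]);k=abs(r)<=max(.4,np.median(abs(r))*2);c=np.polyfit(a[k,0],a[k,1],1);return c.round(4),k.sum(),a[:,0].min().round(),a[:,0].max().round(),r[k].std().round(2)
def edge(u0,u1,v0,v1,pos):
    o=[]
    for u in range(u0,u1,3):
        g=np.diff(im[v0:v1,u]);i=int(np.argmax(g) if pos else np.argmin(g))
        if 0<i<len(g)-1:
            a,b,c=abs(g[i-1]),abs(g[i]),abs(g[i+1]);i+=0.5*(a-c)/(a-2*b+c+1e-9)
        o.append((u,v0+i+.5))
    return o
def prof(u,v0,v1):return im[v0:v1,u].astype(int).tolist()
E
python3 - <<'E'
from ang import *
for u in(330,400,450,500,525): print(u,prof(u,118,165),prof(u,195,212))
E
```

```text
330 [239, 226, 184, 140, 131, 144, 149, 153, 171, 226, 253, 255, 255, 255, 255, 255, 255, 255, 255, 255, 255, 255, 255, 255, 255, 255, 255, 255, 255, 255, 255, 255, 255, 255, 255, 255, 255, 255, 253, 253, 254, 254, 254, 254, 254, 254, 254] [152, 153, 151, 153, 153, 152, 152, 152, 152, 152, 153, 151, 148, 133, 105, 82, 68]
400 [230, 209, 162, 135, 133, 134, 132, 121, 121, 153, 185, 194, 190, 189, 190, 190, 189, 191, 192, 194, 194, 196, 195, 196, 194, 193, 192, 193, 194, 194, 193, 192, 191, 189, 189, 186, 171, 149, 144, 154, 157, 158, 158, 156, 155, 153, 152] [153, 153, 152, 151, 151, 152, 152, 151, 149, 141, 126, 120, 117, 118, 118, 119, 119]
450 [112, 110, 97, 77, 68, 65, 66, 81, 125, 167, 182, 184, 184, 184, 185, 185, 185, 185, 188, 189, 190, 191, 191, 190, 189, 188, 188, 190, 190, 189, 188, 189, 187, 187, 184, 174, 155, 139, 143, 150, 158, 158, 156, 157, 154, 153, 152] [152, 153, 152, 151, 152, 154, 154, 152, 150, 140, 125, 116, 115, 115, 117, 115, 115]
500 [111, 101, 81, 67, 63, 64, 73, 107, 149, 173, 180, 178, 180, 180, 180, 179, 179, 181, 183, 185, 184, 183, 182, 182, 181, 182, 184, 184, 185, 183, 184, 184, 183, 181, 174, 157, 134, 130, 139, 151, 156, 157, 157, 156, 155, 152, 152] [151, 153, 151, 151, 153, 155, 155, 154, 150, 140, 123, 116, 115, 114, 114, 114, 115]
525 [109, 97, 77, 64, 62, 64, 79, 120, 161, 178, 178, 178, 177, 177, 176, 177, 178, 179, 180, 181, 181, 180, 180, 177, 178, 179, 180, 183, 182, 181, 181, 180, 181, 178, 167, 145, 125, 124, 139, 149, 153, 155, 154, 154, 153, 152, 152] [114, 113, 112, 112, 111, 113, 113, 113, 113, 111, 112, 112, 112, 113, 112, 113, 112]
```

```bash
python3 - <<'E'
from ang import *
print("bar back",L(edge(410,535,122,132,True),.012))
print("bar face",L(edge(395,535,148,158,False),.012))
print("sq outer",L(edge(400,520,154,161,True),.012))
print("sq inner",L(edge(380,520,200,209,False),.012))
E
```

```text
bar back (array([1.23000e-02, 1.35313e+01]), np.int64(42), np.float64(62.0), np.float64(126.0), np.float64(0.03))
bar face (array([ 0.0114, -0.609 ]), np.int64(47), np.float64(55.0), np.float64(129.0), np.float64(0.05))
sq outer (array([ 0.0057, -1.5236]), np.int64(39), np.float64(58.0), np.float64(120.0), np.float64(0.1))
sq inner (array([-2.20000e-03, -2.73308e+01]), np.int64(47), np.float64(49.0), np.float64(126.0), np.float64(0.03))
```

The guide bar sits at about −0.012 rad and the square at about 0, both inside ±0.025. There is a slight overshoot of about 1 mm at the guide's tip, inside tolerance. Back off cleanly and check the guide again.

```bash
python3 - <<'E'
from station import *
from deck import *
def rep(t,hit):
    s=get_state();print(t,hit,inv(s["ee_pos"]),frc(s),round(s["finger_gap"],4),round(s["time"],2))
p=inv(get_state()["ee_pos"])/1000
move_l(tcp(p[0]+.0012,p[1]-.006,p[2]+.0005),.03);rep("off",0)
move_l(tcp(p[0]+.004,p[1]-.010,p[2]+.03),.06);rep("up",0)
move_l(tcp(p[0]+.004,p[1]-.10,p[2]+.10),.15);hold(.2);rep("up2",0)
w=get_image("wrist");cv2.imwrite("pics/w16.png",w["frame"])
E
```

```text
off 0 [ 0.48 -6.29  9.42] [-0.67  0.2  -2.43] 0.0129 27.1
up 0 [  3.47 -10.39  39.43] [-1.73 -0.35 -2.91] 0.0127 27.75
up2 0 [  3.77 -99.93 109.44] [-1.82  0.63 -3.04] 0.0124 28.86
```

View pics/w16.png

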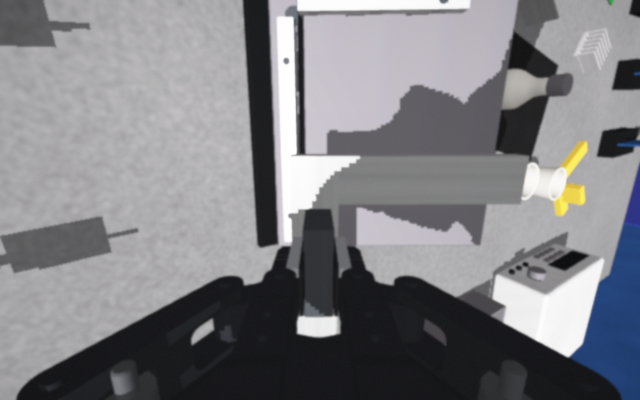

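```bash
python3 - <<'E'
from ang import *
print(prof(350,2,22),prof(450,2,22))
print("bar face",L(edge(310,465,4,20,False),.012))
# ledge edge (rows 20..145), transpose
pts=[]
for v in range(22,146,4):
    g=np.diff(im[v,285:306]);i=int(np.argmin(g[:16]));a,b,c=abs(g[max(i-1,0)]),abs(g[i]),abs(g[i+1]);pts.append((285+i+.5+.5*(a-c)/(a-2*b+c+1e-9),v))
a=np.array([[(onplane(w,*p,C+.01*n,n)-C)@x*1000,(onplane(w,*p,C+.01*n,n)-C)@y*1000] for p in pts])
c=np.polyfit(a[:,1],a[:,0],1);r=a[:,0]-np.polyval(c,a[:,1]);k=abs(r)<.5;c=np.polyfit(a[k,1],a[k,0],1);print("ledge dx/dy",c.round(4),k.sum(),len(k))
E
```

```text
[253, 253, 253, 253, 253, 253, 252, 244, 193, 133, 119, 115, 118, 142, 174, 188, 190, 190, 191, 190] [249, 249, 249, 249, 248, 243, 220, 157, 118, 117, 131, 155, 174, 181, 181, 182, 182, 184, 182, 183]
bar face (array([ 0.0134, -0.8852]), np.int64(52), np.float64(14.0), np.float64(131.0), np.float64(0.05))
ledge dx/dy [-0.0032  0.4852] 30 31
```

Relative to the ledge, the guide is at about −0.010 rad, well inside ±0.025. Return the square to the mat.

```bash
python3 - <<'E'
from station import *
from deck import *
def rep(t,hit):
    s=get_state();print(t,hit,s["ee_pos"].round(4),s["force"].round(2),round(s["finger_gap"],4),round(s["time"],2))
p=get_state()["ee_pos"];move_l(p+[0,0,.14],.25)
th=np.radians(-27.75);q=quat(toolR([0,0,-1],[-np.sin(th),np.cos(th),0]))
g=[.528,.1315]
goto([*g,.20],q);move_l([*g,.06],.15);hold(.3);rep("above",0)
hit=move_l([*g,.022],.025,f_stop=3);rep("down",hit)
w=get_image("wrist");cv2.imwrite("pics/w17.png",w["frame"])
E
```

```text
Traceback (most recent call last):
station.Unreachable: the arm cannot follow that straight line within its joint ranges
```

```bash
python3 - <<'E'
from station import *
from deck import *
def rep(t,hit):
    s=get_state();print(t,hit,s["ee_pos"].round(4),s["force"].round(2),round(s["finger_gap"],4),round(s["time"],2))
p=get_state()["ee_pos"];print(p)
th=np.radians(-27.75);q=quat(toolR([0,0,-1],[-np.sin(th),np.cos(th),0]))
q1=quat(toolR([0,0,-1],[0,1,0]))
goto([.52,-.16,.32],q1);rep("mid",0)
g=[.528,.1315]
goto([*g,.25],q);move_l([*g,.06],.15);hold(.3);rep("above",0)
hit=move_l([*g,.022],.025,f_stop=3);rep("down",hit)
w=get_image("wrist");cv2.imwrite("pics/w17.png",w["frame"])
E
```

```text
[ 0.63317508 -0.3051478   0.15315372]
mid 0 [ 0.5203 -0.1603  0.319 ] [ 0.02  0.25 -4.15] 0.0127 29.96
above 0 [0.5282 0.1316 0.0603] [-0.45 -0.28 -3.9 ] 0.013 32.83
down True [0.5279 0.1314 0.0269] [-0.91 -1.25  4.58] 0.0131 34.02
```

View pics/w17.png

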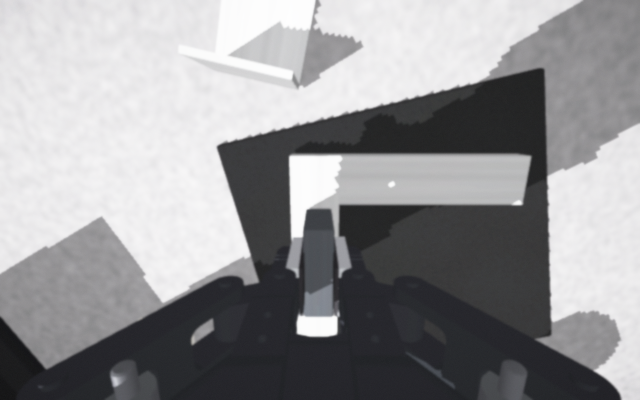

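The square is down on the mat, well inside it. Release and retreat.

```bash
python3 - <<'E'
from station import *
from deck import *
import pickle
grip(.045);p=get_state()["ee_pos"];move_l([p[0],p[1],.08],.08)
move_l([p[0],p[1],.25],.2)
goto([.50,.12,.36],quat(toolR([0,0,-1],[-.38,.92,0])));hold(.3)
w=get_image("wrist");cv2.imwrite("pics/w18.png",w["frame"]);pickle.dump(w,open("w18.pkl","wb"))
for nm in("scene","side"):
    d=get_image(nm);cv2.imwrite(f"pics/{nm}18.png",d["frame"])
print(get_state()["time"])
E
python3 -c "
import pickle;from h import *
w=pickle.load(open('w18.pkl','rb'));crop(w,180,60,380,220,4,'pics/w18c.png')"
```

```text
37.6083
```

View pics/w18.png

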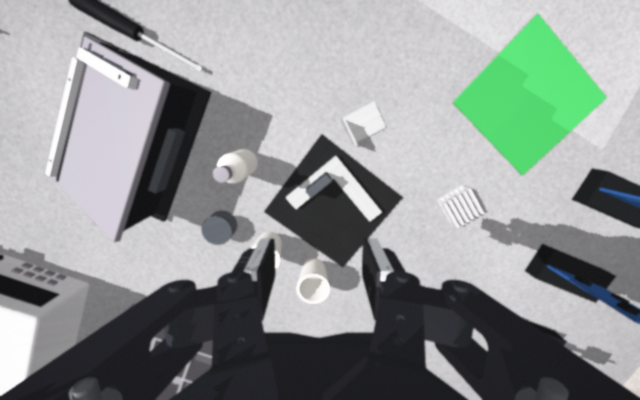

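View pics/w18c.png

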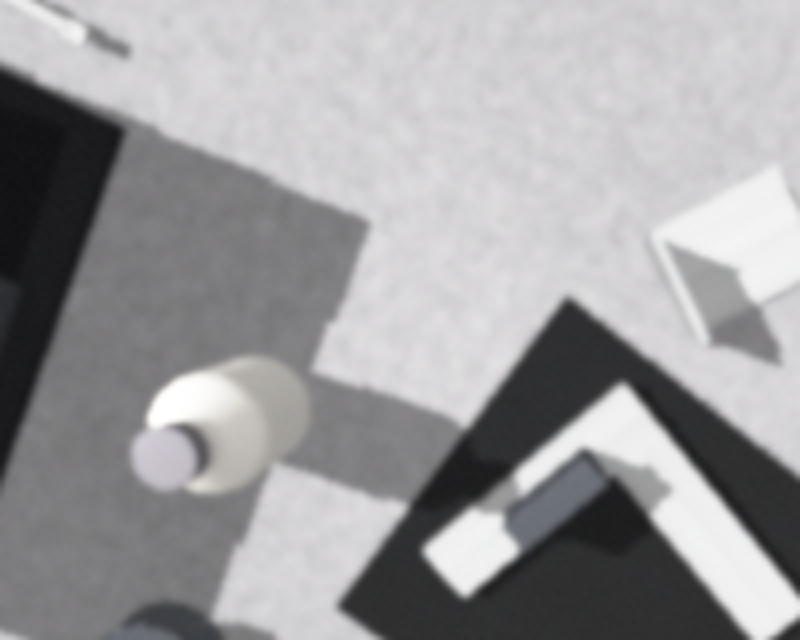

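View pics/side18.png

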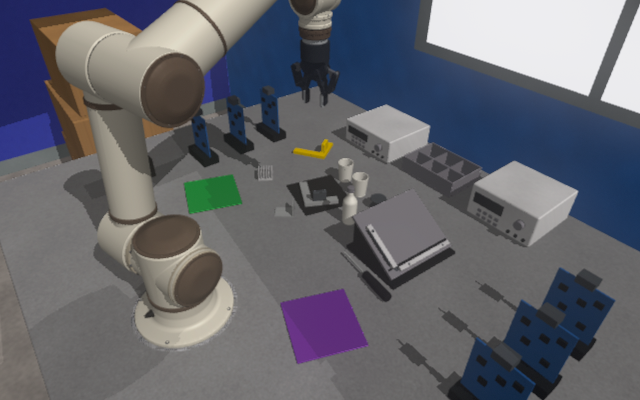

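```bash
python3 - <<'E'
from station import *
from h import *
import pickle
w=pickle.load(open('w18.pkl','rb'))
g=lambda U,V:((U+.5)/4-.5+180,(V+.5)/4-.5+60)
c=onz(w,*g(624,382),.016)[:2];a=onz(w,*g(421,549),.016)[:2]
X=(a-c)/np.linalg.norm(a-c);Y=np.array([-X[1],X[0]]);m=c+.055*X+.0625*Y
print("A len",np.linalg.norm(a-c),"yaw",np.degrees(np.arctan2(X[1],X[0])),"mid",m,"from mat",np.linalg.norm(m-[.5569,.1717]))
a,b=cv2.imread("pics/side0.png"),cv2.imread("pics/side18.png")
d=(cv2.absdiff(a,b).max(2)>60)
for nm,(u,v) in dict(cup_a=(346,168),cup_b=(360,185),bottle=(350,208),angle=(285,210),spool=(378,200),driver=(370,280),sink=(265,173)).items(): print(nm,int(d[v-12:v+12,u-12:u+12].sum()))
hand_in();print(get_state()["time"])
E
```

```text
A len 0.11069377807884576 yaw -28.03433066961796 mid [0.5532859  0.16997777] from mat 0.004003475968528443
cup_a 0
cup_b 0
bottle 0
angle 0
spool 0
driver 0
sink 0
the job is handed in; nothing more can be done
the job is handed in; nothing more can be done
```

I pressed the steel square into the cradle corner, held it for about 1.6 s, laid it back on its mat and handed the job in at about 38 s. The hand-in gives no verdict, so the results below come from my own measurements.

- **Grip:** My first pinch was too low, and sliding towards the ledge stopped 7 mm short. I let the square rest against the ledge and regripped it 8 mm higher, after which it slid home. I think the finger was hitting the ledge, but I never ruled out the dark strip beside it.
- **Press:** The forces were about 9 N towards the ledge and 8 N towards the guide. The corner sat within about 0.6 mm of its target along the deck, and the camera showed no gap at the ledge.
- **Guide:** It ended about 0.010 to 0.013 rad past square, inside the 0.025 limit but not exactly zero. A dark line of about 1 mm showed at the guide's far end during the press, so "no gap" is not perfect there. I did not measure the angle again after laying the square down, though the last pictures show the guide unchanged.
- **Mat:** The square lies on its mat with its middle about 4 mm from the mat's middle. The gripper is open and clear of everything.
- **Other things:** Comparing the side view before and after showed no change at any of the seven bystanders.

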